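# Open the mug clamp to its mark and hold it

## Task

The decorating clamp must be held open so that the painter can change the mug: push the sprung plunger on the clamp right down and let it spring back, which frees the catch; then pull the wooden handle out against its spring until the pointer stands over the small mark clip beside the slide, and finish there, still gripping the handle and holding it steady at the mark. Leave the mug standing in the clamp, the mark clip and everything else on the table where they are.

Things in the scene. Friction and masses are not known exactly. Their poses are not given: they have to be found in the camera images.
- clamp: mug clamp fixed to the table: grey bed 330 x 130 x 18 mm. Origin on the table, z up; its -x is the direction of pull (roughly towards the robot, up to 25 degrees off). In its frame, mm: bed x -180 to 150; mug at (70, 0); fixed jaw x 113 to 133, 88 high; moving jaw at rest x 13 to 28, 86 high; dark plunger housing x -23 to 27, y 60 to 115, 60 high
- handle_grip (a point): gripping point of the pull handle: a light wooden upright paddle 14 mm thick (clamp x), 30 mm wide (clamp y), from 40 to 110 mm above the table, fixed on the moving jaw's slide. The point is on its mid-axis, 90 mm above the table; at rest at x -75, y 0 mm in the clamp's frame. Free space 80 mm behind it (to the jaw) and all round it above 42 mm. Axes as the clamp's
- jaw_slide: the sliding part in one piece: steel bar with the wooden pull handle, the moving jaw and the pointer; its origin coincides with the clamp's origin when closed and moves along the clamp's -x as it is pulled
- pull (a joint): how far the handle and moving jaw are pulled out, m: 0 = closed at rest, end stop at 0.085. A spring pulls it back: 4.4 N at rest, growing by 1.1 N per 10 mm (11.5 N at 65 mm); let go, it runs back to 0. Until the plunger has been pushed right down once, a catch stops it after about 2 mm
- plunger_top (a point): centre of the top of the sprung plunger: an upright steel button, head 28 mm across and 8 mm thick on a 16 mm stem, on the dark housing at the clamp's +y side; at x 2, y 90 mm in the clamp's frame, its top 83 mm above the table at rest and 69 mm when pressed right down
- plunger (a joint): how far the plunger is pressed down, m: 0 = up, 0.014 = bottom of its stroke (a firm stop). Spring 2.4 N at the top, with the catch up to about 8.5 N at the bottom. It springs back up when let go; pushed right down once, the catch it drives stays released for good
- mark (a point): the mark: centre of the top of the small dark steel clip block (12 mm along clamp x, 26 mm along y, top 29 mm above the table, with an upright tab, 44 mm high, at its outer end) that sits on the bed beside the slide, on the -y side. Stiff: it keeps its place. Axes as the clamp's
- mark_clip (a joint): where the mark clip is set, m: the pull (joint pull) at which the pointer stands exactly over the clip's middle; between 0.035 and 0.065, different each time
- pointer (a point): the pointer: a steel strip 6 mm wide along clamp x that sticks out of the slide on the clamp's -y side and passes above the clip; the point is on its top, 40 mm above the table, at rest at x -30, y -50 mm in the clamp's frame. It moves with the handle; the pull is right when it is over the middle of the clip (same clamp x as the mark)
- clamp_mug: a plain white bisque mug with a loop handle, 80 mm across and 90 mm tall, standing loose between the jaws on the 18 mm bed, handle towards the clamp's -y; origin at the centre of its underside, z up. Leave it standing there
- mug_b: a plain white bisque mug with a loop handle, 82 mm across and 100 mm tall, beside the clamp on its -y side near the pull handle; origin at the centre of its underside, z up. A bystander: leave it alone
- mug_c: a plain white bisque mug with a loop handle, 82 mm across and 100 mm tall, on the left of the table; origin at the centre of its underside, z up. A bystander: leave it alone
- mug_d: a plain white bisque mug with a loop handle, 82 mm across and 100 mm tall, on the right of the table; origin at the centre of its underside, z up. A bystander: leave it alone
- palette: a flat white ceramic palette, 156 mm across, 10 mm thick, with dabs of colour, lying on the clamp's +y side near the pull handle; origin at the centre of its underside. A bystander
- brush: a paint brush lying on the table beside the clamp on its -y side, about along the clamp's x, 14 mm wide, 10 mm high, from 105 mm behind to 125 mm ahead of its origin. A bystander
- paint_a: a blue paint bottle 52 mm across, 110 mm tall, standing beside the plunger on the clamp's +y side; origin at the centre of its underside. A bystander
- paint_b: a pink paint bottle 52 mm across, 140 mm tall, standing on the right of the table; origin at the centre of its underside. A bystander
Mind the look-alikes: they are no part of the job. Leave any blue or red look-alike of the clamp_mug alone.

How it is judged:
By the outcome, as a careful person would: the job done as asked, in the order asked, and still so for the second after the job is handed in, while the arm keeps its last pose, push and grip.
It also fails if it takes over 40 s, if anything falls off the work surface, if the arm or the gripper's body presses on something with over 40 N, if the wrist force passes 120 N, or if a joint passes its speed limit or range.

## Robot

A 7-joint arm with a two-finger parallel gripper is mounted at the origin on the work surface. World frame = base frame: x ahead of the robot, y to its left, z up, the work surface at z = 0. Lengths are in m, angles in rad, forces in N, time in s.
With the tool pointing down it reaches from about 0.35 to 0.9 m from the base axis. Payload 8.1 kg.
Tool frame: the origin (TCP) lies on the centre line of the jaws, within the pads' length; the fingertips stand 22 mm ahead of it and the grasp point (between the pads) lies 3 mm ahead of it; z points along the fingers, y is the direction in which the jaws open and shut (so a half turn about z gives the same grasp; the last joint's range is limited). The gripper opens to 92 mm and grips with 3 to 60 N. Pads are 19 mm wide; open, the fingers measure 130 mm over their backs; the gripper's body (75 mm by 190 mm) begins 47 mm behind the grasp point.
Start: joints at [1.224, 0.434, 0.025, 1.573, -0.012, 1.134, -0.075], TCP at [0.151, -0.607, 0.219] pointing down, gripper open.
Joint ranges: [-2.62, 2.62], [-0.44, 2.09], [-1.27, 1.32], [0.08, 2.57], [-1.32, 4.46], [0.12, 2], [-2.74, 2.74]. Speed limits (rad/s): [2.22, 2.22, 3.01, 3.01, 3.14, 3.14, 3.14].

## Interface

Orientations are given as a rotation vector (axis times angle).
In Python, from cell import arm gives the robot as it stands.
- The arm moves only by the shell command python3 -m pendant 'ROWS' [FORCE]. ROWS is JSON, a list that holds one entry, the list of rows, each a list of 7 numbers: the shift along the tool's x, y, z in units of 0.04 m (1.0 is 0.04 m), then the turn, a rotation vector about the tool's x, y, z in units of 0.08 rad (1.0 is 0.08 rad), then the closure, from 0 (fully open) to 1 (shut). In form: [[[tx, ty, tz, ax, ay, az, fingers], ...]]. A call has 1 to 20 rows; each row shifts and turns the commanded pose from where the row before left it, along the tool's axes as they then stand; what a row does not reach is not made up. A row lasts 1/12 s, in which the tool goes at most 41.7 mm and 7.16 degrees, less where a joint would pass 70% of its speed; a pose out of reach is approached as far as the arm can. A call with a number of a shift or a turn outside -1 to 1 is refused whole. A call with a gripper value outside its range is refused whole. The fingers move at their own pace and stop on an object; FORCE is the grip in N (left out, the last holds). Time passes only in rows, so rows that do not move let the fingers close. It gives the time, the measured TCP pose, the force and the opening at its end, in the units of the state.
- arm.observe(): the state, without advancing time (a new reading comes with each control period).
- arm.get_image(name): name is "scene" or "side" or "wrist"; returns a dict with "img" (384x512x3 uint8, red, green, blue), "z_map" (384x512 float32, m along the optical axis (not along the pixel's ray), 0 where there is no reading), "K" (3x3 intrinsics, pixels), "R" (3x3) and "t" (3): a world point X has camera coordinates R X + t. Camera axes: x right, y down, z forward; pixel columns grow to the right and rows downward; lengths in m; the calibration is good to about 2 mm. A picture is of the moment at which its call begins.
- arm.sign_off(): hands the job in, once; it reports no verdict.
The state is a dict: "clock": time; "joints": joint angles; "dq": joint speeds; "joint_efforts": joint torques, N m; "position": TCP position; "ee_rot": TCP orientation; "force": force on the tool from outside, world axes, zero at the start; "ft_torque": the same for the moment, N m; "width": opening from 0.0 (shut) to 1.0 (fully open).
Only numpy, scipy, OpenCV 4.12 (cv2) and the standard library are available. Lean on these libraries where they do the work, as an engineer would, in place of code of your own. Each camera call takes 0.05 s, during which the arm holds its last target.

## Working session

There is one attempt and no reset: what is moved stays moved. The work goes in short steps, Python scripts to look and compute and a shell command to move; the robot and the scene stay as the last step left them, time stands still between calls to the robot, and variables do not carry over. Pictures are saved under pics/ and viewed, and the job is handed in when it is done.

```bash
ls; mkdir -p pics
python3 - <<'E'
from cell import arm
import cv2
print(arm.observe())
for n in("scene","side","wrist"):
    d=arm.get_image(n); cv2.imwrite(f"pics/{n}0.png",d["img"][:,:,::-1]); print(n,d["K"].tolist(),d["R"].tolist(),d["t"].tolist())
E
```

```text
pics
{'clock': 0.0, 'joints': array([ 1.22440029,  0.43521654,  0.02499018,  1.57410731, -0.01157044,
        1.13398855, -0.07512008]), 'dq': array([-1.50077977e-03,  1.58578765e-03, -1.19812417e-03, -1.13056542e-03,
       -4.33882850e-04,  1.66086402e-03,  2.38631675e-05]), 'joint_efforts': array([-1.47154276e-05, -6.67849374e+01,  9.84880552e-01, -3.14457929e+01,
       -6.06248248e-02,  4.28688107e-02,  1.20095265e-04]), 'position': array([ 0.15066401, -0.60602683,  0.21804524]), 'ee_rot': array([-3.11677757e+00, -3.81674841e-01,  5.74309191e-04]), 'force': array([-0.15051287, -0.42879907, -0.62478633]), 'ft_torque': array([-0.00733545, -0.04477613,  0.00529489]), 'width': 1.0048271039018415}
scene [[449.0827783210646, 0.0, 250.528399268338], [0.0, 449.0827783210646, 192.55634465843733], [0.0, 0.0, 1.0]] [[-0.8259968469745141, 0.563627956738743, -0.007261898558262372], [0.4713749957289318, 0.6836210871198982, -0.5571963950408849], [-0.3090870786521337, -0.46366554285122175, -0.8303489881867573]] [0.47983034760573273, -0.2393764269824009, 2.0973957705631117]
side [[432.9336947548595, 0.0, 251.90553785602145], [0.0, 432.9336947548595, 193.75172358272505], [0.0, 0.0, 1.0]] [[-0.7380609960795956, -0.6747127347503205, -0.005356457013636395], [-0.3240300282839912, 0.36139390681819716, -0.8742991392452334], [0.5918365541568644, -0.6435504406652394, -0.4853579333680505]] [0.4218191532867583, 0.24839970454461738, 1.1115324251951402]
wrist [[267.53912065399135, 0.0, 256.04416083623636], [0.0, 267.53912065399135, 189.71833562508903], [0.0, 0.0, 1.0]] [[0.24150182414418916, -0.9704003649683143, 2.458442049611188e-05], [-0.9379860291278546, -0.23342843229431193, 0.25630719099857896], [-0.24871485298628895, -0.061921714010389435, -0.9665953772070435]] [-0.6247364896009054, -0.03179379212906306, 0.3885369255773871]
```

View pics/scene0.png

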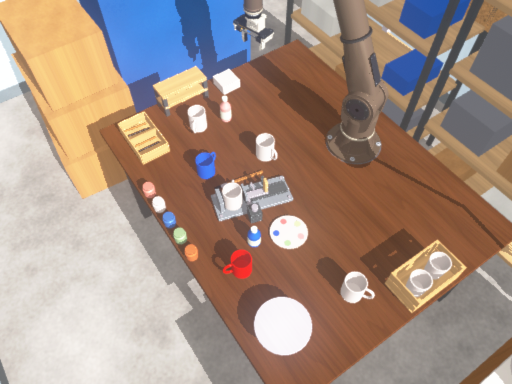

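View pics/side0.png

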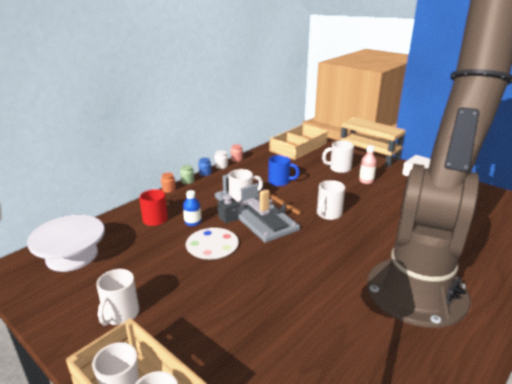

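View pics/wrist0.png

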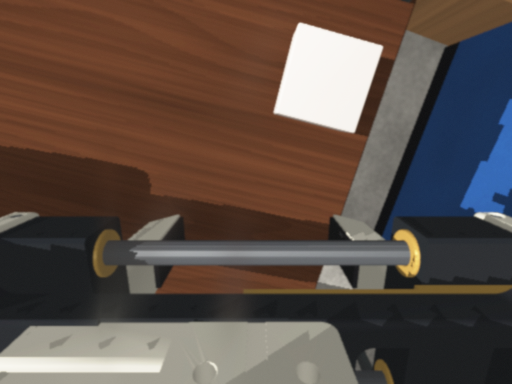

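```bash
cat > h.py <<'E'
from cell import arm
import cv2, numpy as np
def crop(n,x0,y0,x1,y1,s,name):
    d=arm.get_image(n); c=d["img"][y0:y1,x0:x1,::-1]
    cv2.imwrite("pics/"+name,cv2.resize(c,None,fx=s,fy=s,interpolation=cv2.INTER_CUBIC)); return d
def px(d,u,v,z=None):
    """world point of pixel, by depth or at world height z"""
    K,R,t=d["K"],d["R"],d["t"]; r=np.array([(u-K[0,2])/K[0,0],(v-K[1,2])/K[1,1],1])
    C=-R.T@t; w=R.T@r
    if z is None: return C+w*d["z_map"][int(round(v)),int(round(u))]
    return C+w*(z-C[2])/w[2]
def proj(d,X):
    c=(d["R"]@np.atleast_2d(X).T).T+d["t"]; p=c@d["K"].T; return p[:,:2]/p[:,2:]
E
python3 - <<'E'
from h import *
crop("scene",200,160,310,250,7,"s1.png")
crop("side",205,160,315,245,7,"d1.png")
E
```

```text
(no output)
```

View pics/s1.png

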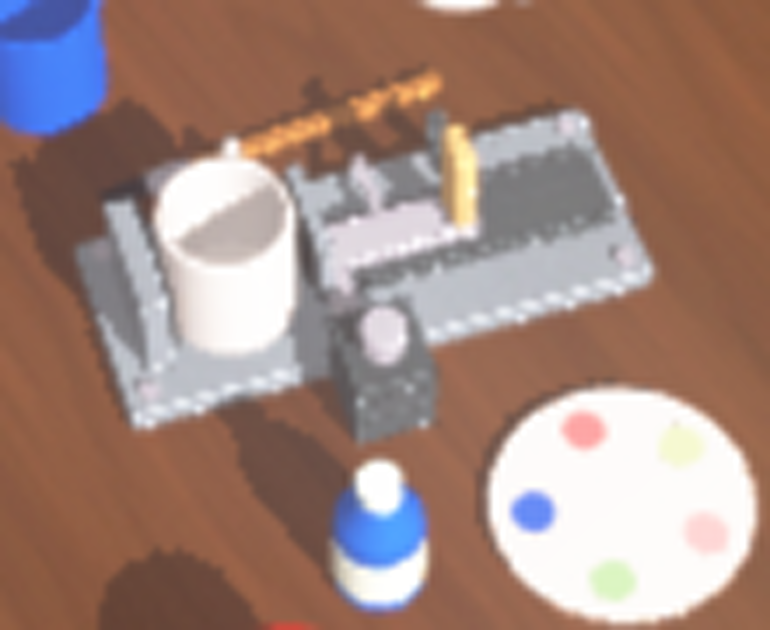

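View pics/d1.png

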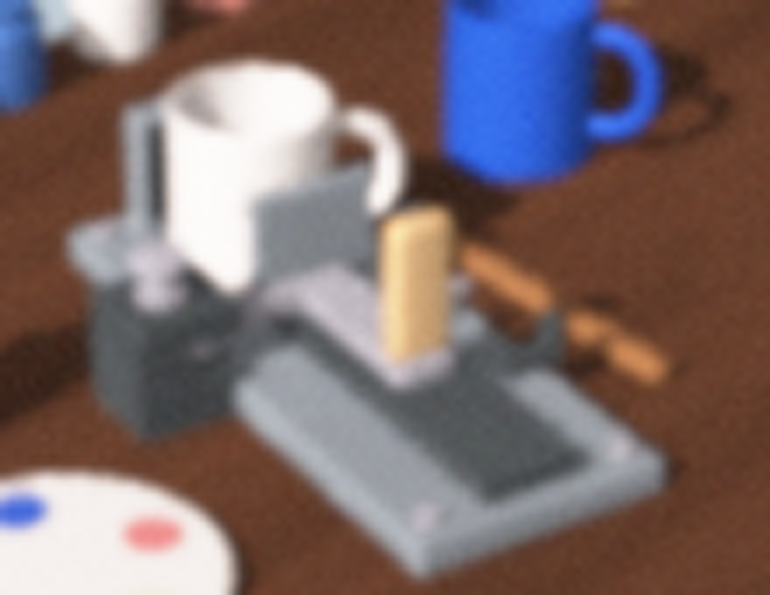

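```bash
cat > fit.py <<'E'
from h import *
from scipy.optimize import least_squares
S=arm.get_image("scene");D=arm.get_image("side")
o=lambda c,x0,y0:np.array([(c[0]+.5)/7-.5+x0,(c[1]+.5)/7-.5+y0])
P=[(-180,-65,18),(-180,65,18),(150,65,18),(-75,0,110),(2,90,83)]
s=[o(c,200,160) for c in[(585,112),(652,265),(138,418),(458,128),(384,325)]]
Pd=[(-180,65,18),(-180,-65,18),(-75,0,110),(2,90,83)]
dd=[o(c,205,160) for c in[(422,542),(664,460),(418,212),(155,248)]]
def W(p,X):
    X=np.array(X)/1000.; c,q=np.cos(p[2]),np.sin(p[2]); X=np.atleast_2d(X)
    return np.c_[p[0]+c*X[:,0]-q*X[:,1],p[1]+q*X[:,0]+c*X[:,1],X[:,2]]
f=lambda p:np.r_[(proj(S,W(p,P))-s).ravel(),(proj(D,W(p,Pd))-dd).ravel()]
if __name__=="__main__":
    r=least_squares(f,[.65,0,0.2],loss="soft_l1"); p=r.x
    print(p,np.degrees(p[2])); print(f(p).reshape(-1,2).round(2))
    np.save("pose.npy",p)
    print("plunger",W(p,(2,90,83)),"grip",W(p,(-75,0,90)))
    # tab of clip: side pixel top and scene pixel; ray/height
    for d,u in((S,o((437,122),200,160)),(D,o((552,318),205,160))):
        X=px(d,*u,z=.044); c,q=np.cos(p[2]),np.sin(p[2]); e=X[:2]-p[:2]; print("tab clamp mm",1e3*(c*e[0]+q*e[1]),1e3*(-q*e[0]+c*e[1]))
    # check depth
    print("depth plunger",px(S,*s[4]),px(D,*dd[3]))
    print("cam",-S["R"].T@S["t"],-D["R"].T@D["t"])
E
python3 fit.py
```

```text
[ 0.58420861 -0.01206764 -0.2775372 ] -15.901709973220912
[[-0.6  -1.52]
 [ 0.67  0.07]
 [-0.71 -0.29]
 [ 0.35  1.67]
 [ 0.18 -0.3 ]
 [-0.27  0.21]
 [ 0.03 -0.76]
 [-0.39  0.5 ]
 [ 0.4   0.2 ]]
plunger [[0.61079099 0.07394037 0.083     ]] grip [[0.51207862 0.00848145 0.09      ]]
tab clamp mm -82.77661509643129 -61.22225215898267
tab clamp mm -90.89555830418988 -65.93504749003328
depth plunger [0.61216011 0.07467262 0.08292031] [0.61188166 0.07463543 0.08362236]
cam [1.15745235 0.86568712 1.61167525] [-0.26602829  0.9101638   0.75892618]
```

```bash
cat > go.py <<'E'
from h import *
from scipy.spatial.transform import Rotation as Ro
import sys
def need(tx,ty,tz,yaw):
    """yaw = world angle of tool y axis; tool straight down"""
    o=arm.observe(); A=Ro.from_rotvec(o["ee_rot"])
    y=np.array([np.cos(yaw),np.sin(yaw),0]); z=np.array([0,0,-1.]); B=Ro.from_matrix(np.c_[np.cross(y,z),y,z])
    dw=np.array([tx,ty,tz])-o["position"]
    print("now",o["position"].round(4),"dw mm",(dw*1e3).round(1))
    print("shift units (old axes)",(A.inv().apply(dw)/.04).round(3),"(new axes)",(B.inv().apply(dw)/.04).round(3),"turn units",((A.inv()*B).as_rotvec()/.08).round(2))
    print("F",o["force"].round(1),"w",round(o["width"],3),"t",o["clock"],"j7",o["joints"][6].round(2))
E
python3 - <<'E'
from go import *
o=arm.observe();M=Ro.from_rotvec(o["ee_rot"]).as_matrix();print(M.round(3))
d=arm.get_image("wrist");C=-d["R"].T@d["t"];print("cam in tool",M.T@(C-o["position"]),"\n",(M.T@d["R"].T).round(3))
p=np.load("pose.npy")
for q in(0,np.pi): need(.6108,.0739,.14,p[2]+q)
S=arm.get_image("scene")
for n,u,v,z in(("paint_a",254,238,.0),("palette",289,232,.01),("mug_b top",265,140,.1)):
    X=px(S,u,v,z);c,s=np.cos(p[2]),np.sin(p[2]);e=X[:2]-p[:2];print(n,X,[1e3*(c*e[0]+s*e[1]),1e3*(-s*e[0]+c*e[1])])
E
```

```text
[[ 0.97   0.241 -0.   ]
 [ 0.241 -0.97   0.   ]
 [-0.    -0.    -1.   ]]
cam in tool [ 6.89640922e-02 -5.28596356e-05 -1.65605591e-01] 
 [[ 0.    -0.967 -0.256]
 [ 1.    -0.     0.001]
 [-0.001 -0.256  0.967]]
now [ 0.1508 -0.6065  0.2187] dw mm [460.  680.4 -78.7]
shift units (old axes) [ 15.264 -13.732   1.97 ] (new axes) [19.51   6.399  1.969] turn units [ -0.    -0.   -13.12]
F [ 0.9 -0.5 -0.3] w 1.003 t 0.4 j7 -0.08
now [ 0.1508 -0.6065  0.2187] dw mm [460.  680.4 -78.7]
shift units (old axes) [ 15.264 -13.732   1.97 ] (new axes) [-19.51   -6.399   1.969] turn units [-0.    0.   26.15]
F [ 0.9 -0.5 -0.3] w 1.003 t 0.4 j7 -0.08
paint_a [ 6.70794312e-01  1.56651438e-01 -2.22044605e-16] [np.float64(37.04535119157458), np.float64(185.9861653135654)]
palette [0.54138872 0.21887643 0.01      ] [np.float64(-104.45718599994174), np.float64(210.37443589627327)]
mug_b top [ 0.38545297 -0.17223181  0.1       ] [np.float64(-147.2668349107883), np.float64(-208.49182942203728)]
```

Run:
```python
from go import *
p=np.load("pose.npy"); from fit import W
X=W(p,(-60,20,0))[0]; print(X); need(X[0],X[1],.25,p[2]-np.pi/2)
```

```text
[0.53198438 0.0236063  0.        ]
now [ 0.1508 -0.6065  0.2188] dw mm [381.1 630.1  31.2]
shift units (old axes) [ 13.049 -12.988  -0.78 ] (new axes) [  4.848 -17.761  -0.78 ] turn units [-0.    0.    6.52]
F [ 0.3 -1.1 -0. ] w 1.003 t 0.55 j7 -0.08
```

```bash
python3 -m pendant '[[[0,0,-0.1,0,0,0.93,0],[0,0,-0.1,0,0,0.93,0],[0,0,-0.1,0,0,0.93,0],[0,0,-0.1,0,0,0.93,0],[0,0,-0.1,0,0,0.93,0],[0,0,-0.1,0,0,0.93,0],[0,0,-0.1,0,0,0.94,0]]]' && python3 -m pendant '[[[0.24,-0.9,0,0,0,0,0],[0.24,-0.9,0,0,0,0,0],[0.24,-0.9,0,0,0,0,0],[0.24,-0.9,0,0,0,0,0],[0.24,-0.9,0,0,0,0,0],[0.24,-0.9,0,0,0,0,0],[0.24,-0.9,0,0,0,0,0],[0.24,-0.9,0,0,0,0,0],[0.24,-0.9,0,0,0,0,0],[0.24,-0.9,0,0,0,0,0],[0.24,-0.9,0,0,0,0,0],[0.24,-0.9,0,0,0,0,0],[0.24,-0.9,0,0,0,0,0],[0.24,-0.9,0,0,0,0,0],[0.24,-0.9,0,0,0,0,0],[0.24,-0.9,0,0,0,0,0],[0.24,-0.9,0,0,0,0,0],[0.24,-0.9,0,0,0,0,0],[0.24,-0.9,0,0,0,0,0],[0.24,-0.9,0,0,0,0,0]]]'
python3 - <<'E'
from go import *
p=np.load("pose.npy")
need(.532,.0236,.25,p[2]-np.pi/2); print(arm.observe()["joints"])
crop("wrist",0,0,512,384,1.5,"w1.png")
E
```

```text
clock: 1.13
position: [0.1509, -0.6065, 0.2471]
ee_rot: [3.11, -0.441, 0.0]
force: [-0.9, 0.6, -0.4]
width: 1.002
clock: 2.8
position: [0.5337, 0.0348, 0.247]
ee_rot: [3.111, -0.436, 0.001]
force: [0.2, -0.3, -0.7]
width: 0.999
now [0.5337 0.0348 0.247 ] dw mm [ -1.7 -11.2   3. ]
shift units (old axes) [ 0.036  0.281 -0.074] (new axes) [ 0.036  0.282 -0.074] turn units [-0.   -0.01 -0.01]
F [ 0.2 -0.3 -0.7] w 0.999 t 2.8 j7 -2.12
[ 0.09547497  0.29026998 -0.33287944  1.73075629  0.10346205  1.13722404
 -2.11698758]
```

View pics/w1.png

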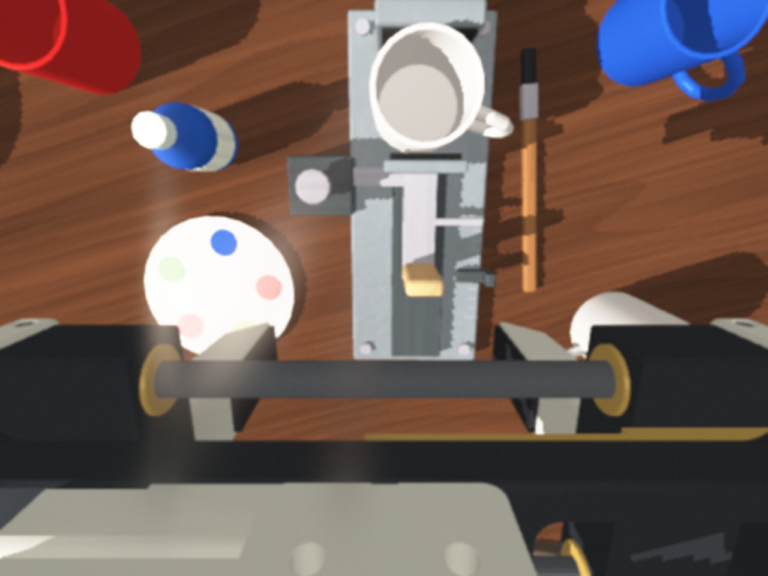

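Run:
```python
from h import *
crop("wrist",185,95,345,245,5,"w2.png")
```

```text
(no output)
```

View pics/w2.png

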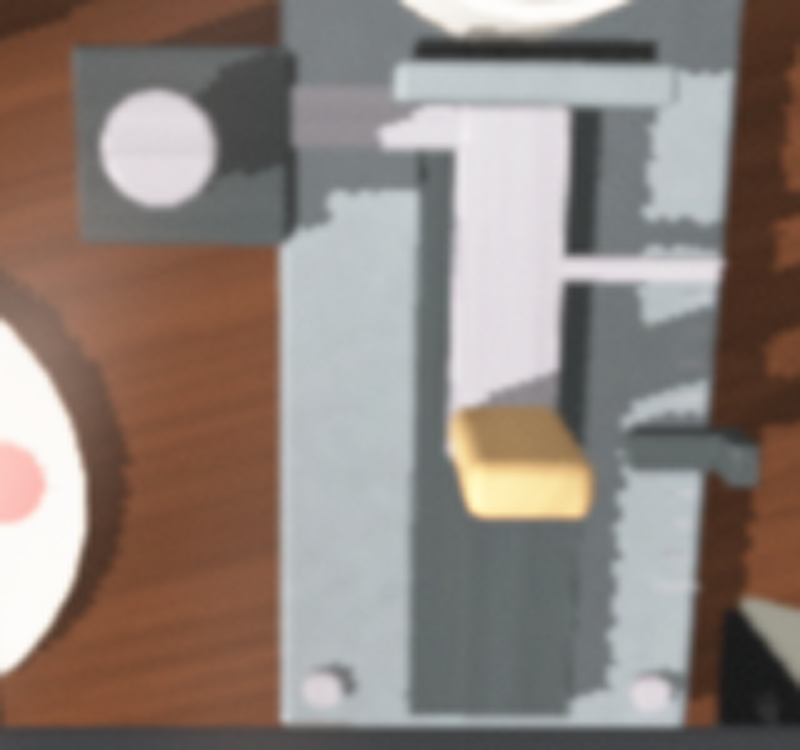

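Run:
```python
from h import *
from scipy.optimize import least_squares
d=crop("wrist",300,170,350,205,16,"w3.png")
np.savez("w.npz",K=d["K"],R=d["R"],t=d["t"])
from fit import W
p0=np.load("pose.npy")
o=lambda c:np.array([(c[0]+.5)/5-.5+185,(c[1]+.5)/5-.5+95])
pts=[((2,90,83),(158,148)),((-75,0,110),(528,491)),((-23,115,60),(80,243)),((-23,60,60),(287,243)),((27,60,60),(297,46)),((27,115,60),(72,46))]
f=lambda p:np.r_[(proj(d,W(p,[a for a,_ in pts]))-np.array([o(c) for _,c in pts])).ravel(),proj(d,W(p,(-30,-50,40)))[0,1]-o((0,268))[1]]
r=least_squares(f,p0,loss="soft_l1");p=r.x;print(p,np.degrees(p[2]),f(p).round(2));np.save("pose2.npy",p)
print("plunger",W(p,(2,90,83)),"grip",W(p,(-75,0,90)))
print("depth plunger",px(d,*o((158,148))),"handle top",px(d,*o((528,491))))
for v in(432,440,470):
    X=px(d,*o((670,v)),z=.029);c,s=np.cos(p[2]),np.sin(p[2]);e=X[:2]-p[:2];print(v,[1e3*(c*e[0]+s*e[1]),1e3*(-s*e[0]+c*e[1])])
```

```text
[ 0.58148479 -0.01662972 -0.28257998] -16.190640446253393 [ 0.2  -0.15  1.22  0.26 -0.32  0.02  0.47  0.58 -1.54 -0.25 -0.33 -0.83
  0.45]
plunger [[0.60850055 0.06924314 0.083     ]] grip [[0.50945935 0.00428284 0.09      ]]
depth plunger [0.60839471 0.0695079  0.08312167] handle top [0.50994829 0.00555203 0.10933038]
432 [np.float64(-78.39971470703847), np.float64(-50.21180547043056)]
440 [np.float64(-80.81125587213657), np.float64(-50.38650303803792)]
470 [np.float64(-89.92221530813745), np.float64(-51.0465218156871)]
```

View pics/w3.png

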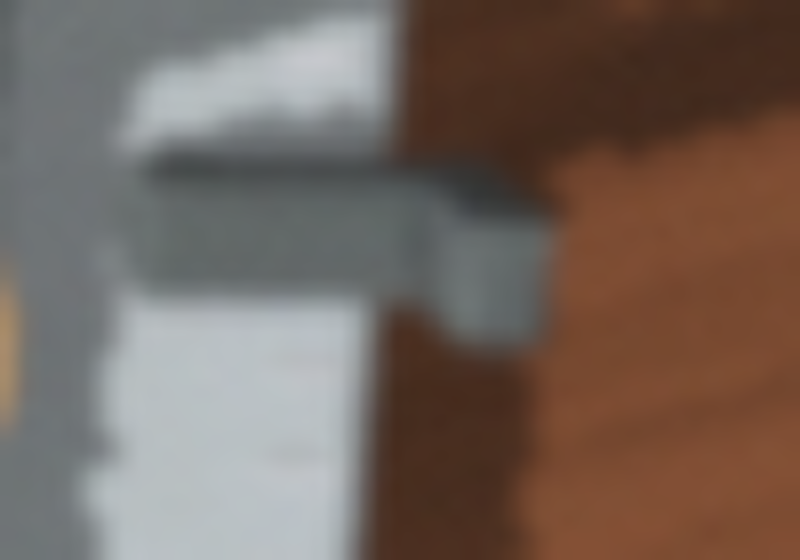

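Run:
```python
from go import *
p=np.load("pose2.npy")
need(.6085,.0693,.130,p[2]-np.pi/2)
```

```text
now [0.5327 0.0327 0.2466] dw mm [  75.8   36.6 -116.6]
shift units (old axes) [ 1.573 -1.401  2.913] (new axes) [ 1.565 -1.406  2.915] turn units [0.01 0.01 0.06]
F [-0.7 -1.3 -0.1] w 1.001 t 3.05 j7 -2.11
```

```bash
python3 -m pendant '[[[0.4,-0.35,0,0,0,0.06,1],[0.4,-0.35,0,0,0,0,1],[0.4,-0.35,0,0,0,0,1],[0.37,-0.35,0,0,0,0,1],[0,0,0.5,0,0,0,1],[0,0,0.6,0,0,0,1],[0,0,0.6,0,0,0,1],[0,0,0.6,0,0,0,1],[0,0,0.6,0,0,0,1],[0,0,0,0,0,0,1],[0,0,0,0,0,0,1],[0,0,0,0,0,0,1]]]' 10
python3 - <<'E'
from go import *
p=np.load("pose2.npy")
need(.6085,.0693,.110,p[2]-np.pi/2)
crop("wrist",100,60,400,285,2.6,"w4.png")
crop("side",205,140,315,225,7,"d4.png")
E
```

```text
clock: 4.05
position: [0.6095, 0.0686, 0.1323]
ee_rot: [-3.11, 0.445, -0.002]
force: [-0.1, 0.1, 0.5]
width: 0.181
now [0.6095 0.0686 0.1323] dw mm [ -1.    0.7 -22.3]
shift units (old axes) [-0.031 -0.008  0.558] (new axes) [-0.03  -0.008  0.558] turn units [-0.   -0.02 -0.02]
F [-0.1  0.1  0.5] w 0.181 t 4.05 j7 -2.22
```

View pics/w4.png

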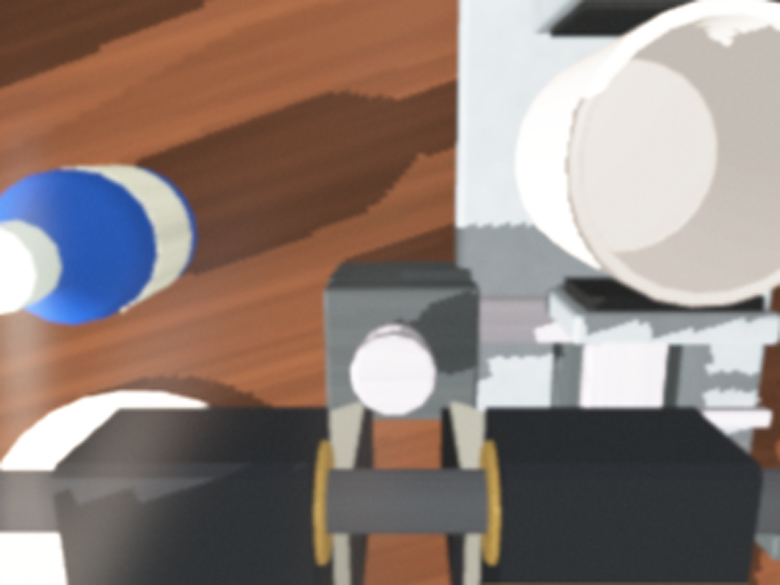

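View pics/d4.png

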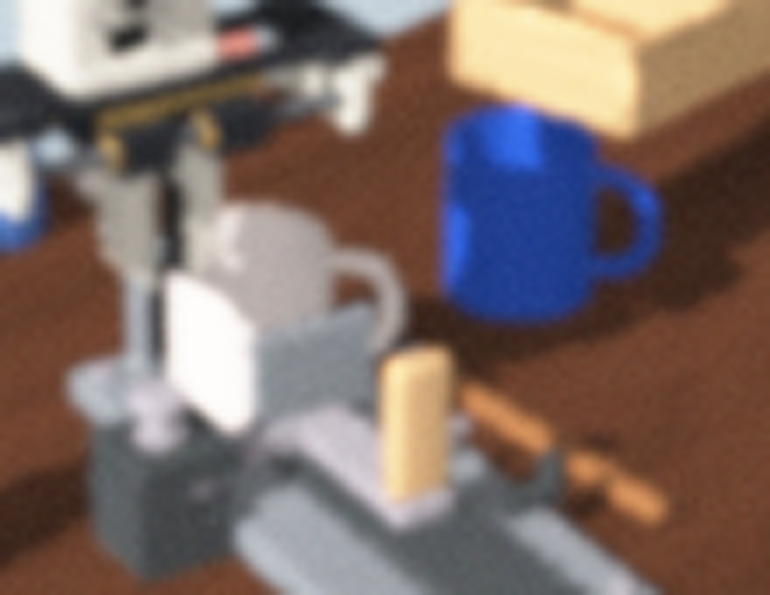

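```bash
python3 -m pendant '[[[-0.03,0,0.15,0,0,0,1],[0,0,0.15,0,0,0,1],[0,0,0.15,0,0,0,1],[0,0,0.1,0,0,0,1],[0,0,0.05,0,0,0,1],[0,0,0,0,0,0,1],[0,0,0,0,0,0,1]]]' && python3 -m pendant '[[[0,0,0.1,0,0,0,1],[0,0,0.1,0,0,0,1],[0,0,0.1,0,0,0,1],[0,0,0,0,0,0,1],[0,0,0,0,0,0,1]]]'
```

```text
clock: 4.73
position: [0.6077, 0.0699, 0.1066]
ee_rot: [3.11, -0.442, -0.001]
force: [0.8, -0.9, -0.4]
width: 0.009
clock: 5.15
position: [0.6075, 0.0698, 0.0944]
ee_rot: [3.11, -0.442, -0.001]
force: [-0.3, 0.1, -0.1]
width: 0.003
```

Run:
```python
from go import *
print(arm.observe()["force"])
crop("wrist",100,60,400,285,2.6,"w5.png")
crop("side",205,140,315,225,7,"d5.png")
```

```text
[-0.34770903  0.09282765 -0.11035794]
```

View pics/w5.png

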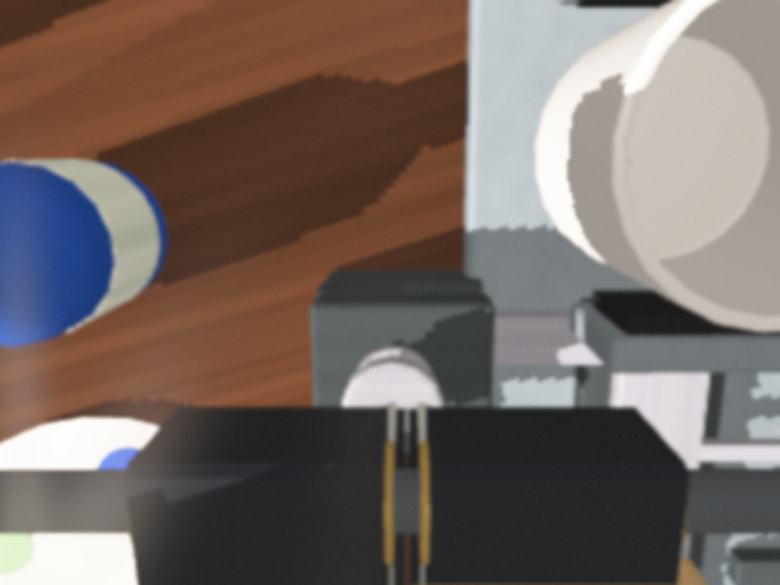

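View pics/d5.png

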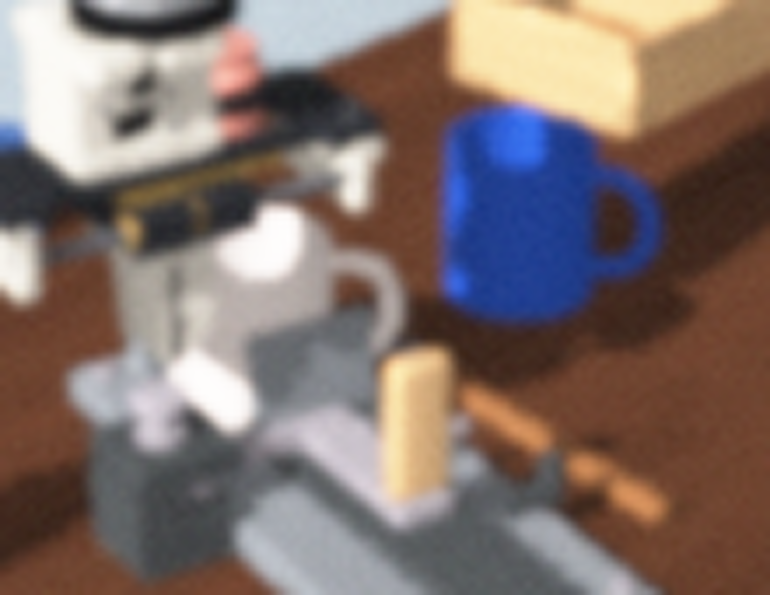

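Run:
```python
from go import *
o=arm.observe();M=Ro.from_rotvec(o["ee_rot"]).as_matrix();T=o["position"]
for n,f in(("wrist",lambda q:(q-[100,60])*2.6),("side",lambda q:(q-[205,140])*7)):
    d=arm.get_image(n)
    for k in(0,.01,.022): print(n,k,f(proj(d,T+M[:,2]*k)[0]).round())
    print("pl",f(proj(d,[.6085,.0693,.083])[0]).round(), f(proj(d,[.6085,.0693,.0724])[0]).round())
    if n=="side":
        for u,v in((155,300),(165,340),(155,385),(155,395),(180,340)): print(u,v,px(d,205+u/7,140+v/7).round(4))
```

```text
wrist 0 [405. 432.]
wrist 0.01 [405. 418.]
wrist 0.022 [405. 402.]
pl [407. 413.] [407. 399.]
side 0 [165. 363.]
side 0.01 [166. 382.]
side 0.022 [166. 405.]
pl [166. 384.] [166. 405.]
155 300 [0.5996 0.0825 0.1348]
165 340 [0.6008 0.076  0.1115]
155 385 [0.6125 0.0722 0.0824]
155 395 [0.6046 0.0799 0.0833]
180 340 [0.5978 0.0695 0.11  ]
```

Run:
```python
from go import *
d=crop("side",210,165,260,205,16,"d6.png")
w=arm.get_image("wrist")
for u,v in((392,385),(392,370),(370,390),(420,390)):
    q=(100+u/2.6,60+v/2.6);print(px(w,*q).round(4),px(w,*q,z=.083).round(4))
print(arm.observe()["joint_efforts"].round(2),arm.observe()["position"])
```

```text
[0.6169 0.071  0.0821] [0.6172 0.0709 0.083 ]
[0.6213 0.0697 0.0831] [0.6213 0.0697 0.083 ]
[0.6175 0.077  0.083 ] [0.6175 0.077  0.083 ]
[0.6133 0.0642 0.0817] [0.6138 0.0641 0.083 ]
[-0.000e+00 -6.989e+01 -4.580e+00 -2.655e+01  3.000e-02 -9.000e-02
  0.000e+00] [0.6078917  0.06988226 0.09501884]
```

View pics/d6.png

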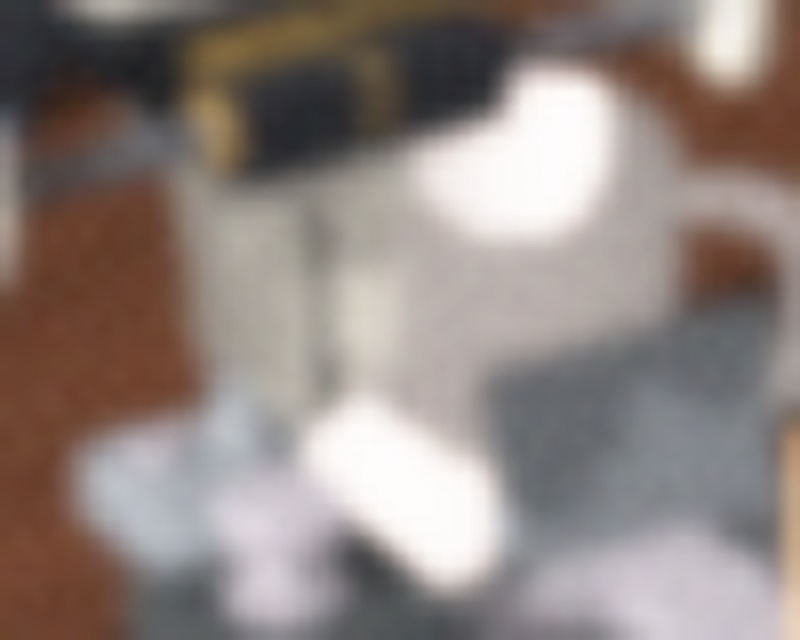

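Run:
```python
from go import *
o=arm.observe();M=Ro.from_rotvec(o["ee_rot"]).as_matrix();T=o["position"]
w=arm.get_image("wrist");s=arm.get_image("side")
def cloud(d):
    v,u=np.mgrid[0:384,0:512];z=d["z_map"];K=d["K"]
    c=np.stack([(u-K[0,2])/K[0,0]*z,(v-K[1,2])/K[1,1]*z,z],-1)
    X=(c-d["t"])@d["R"]; X[z==0]=np.nan; return X
for n,d in(("wrist",w),("side",s)):
    L=(cloud(d)-T)@M
    m=(abs(L[...,0])<.03)&(abs(L[...,1])<.03)&(L[...,2]>-.045)&(L[...,2]<.05)
    print(n,m.sum())
    for a in np.arange(-.045,.05,.005):
        k=m&(L[...,2]>=a)&(L[...,2]<a+.005)
        if k.sum(): print(round(a,3),k.sum(),(L[k].min(0)*1e3).round(),(L[k].max(0)*1e3).round(),"img v",np.where(k)[0].min(),np.where(k)[0].max(),"u",np.where(k)[1].min(),np.where(k)[1].max())
```

```text
wrist 3268
-0.045 6 [ 10.  -1. -41.] [ 10.   3. -40.] img v 238 239 u 254 261
-0.04 41 [  9.  -2. -40.] [ 11.   3. -35.] img v 235 239 u 252 261
-0.035 41 [  9.  -3. -35.] [ 12.   3. -30.] img v 229 235 u 251 262
-0.03 51 [  9.  -3. -30.] [ 12.   4. -25.] img v 225 231 u 250 263
-0.025 53 [  9.  -3. -25.] [ 12.   4. -20.] img v 221 227 u 250 263
-0.02 45 [ 10.  -4. -20.] [ 12.   4. -15.] img v 218 224 u 250 263
-0.015 37 [  9.  -4. -15.] [ 12.   6. -10.] img v 215 220 u 250 265
-0.01 25 [  9.  -5. -10.] [12.  5. -7.] img v 214 218 u 248 264
0.01 514 [  2. -16.  11.] [16. 10. 15.] img v 198 216 u 233 270
0.015 49 [  4. -17.  15.] [16. 10. 20.] img v 197 211 u 233 270
0.025 1 [ 10. -11.  30.] [ 10. -11.  30.] img v 199 199 u 241 241
0.03 578 [ -5. -27.  30.] [26. 26. 35.] img v 177 215 u 221 289
0.035 1672 [ -6. -28.  35.] [27. 27. 40.] img v 175 215 u 220 290
0.04 88 [ 26. -27.  40.] [27. 25. 45.] img v 174 175 u 222 288
0.045 67 [ 26. -27.  45.] [27. 26. 49.] img v 173 174 u 222 288
side 330
-0.045 18 [-14. -23. -45.] [ 10.  16. -40.] img v 179 183 u 221 234
-0.04 19 [-14. -20. -40.]
[... 313 characters left out ...]
0.015 6 [-13.  -9. -14.] [ -5.   4. -11.] img v 189 191 u 227 231
-0.01 2 [-9. -2. -9.] [-7.  4. -7.] img v 190 191 u 229 231
0.005 1 [-10. -18.   9.] [-10. -18.   9.] img v 197 197 u 225 225
0.01 34 [-15. -20.  10.] [13.  9. 15.] img v 194 198 u 223 231
0.015 10 [-16. -19.  16.] [ 4.  6. 20.] img v 196 199 u 223 231
0.02 1 [ -5. -13.  24.] [ -5. -13.  24.] img v 200 200 u 226 226
0.025 8 [-11. -16.  26.] [ 3. -2. 30.] img v 200 202 u 225 229
0.03 52 [-24. -26.  30.] [22. 22. 35.] img v 198 205 u 219 238
0.035 75 [-29. -30.  35.] [28. 24. 40.] img v 197 208 u 218 238
0.04 24 [-29. -29.  40.] [21. 19. 45.] img v 203 209 u 218 238
0.045 15 [-30. -29.  45.] [14. 14. 50.] img v 205 210 u 219 236
```

Run:
```python
from go import *
o=arm.observe();M=Ro.from_rotvec(o["ee_rot"]).as_matrix();T=o["position"]
w=arm.get_image("wrist")
for u,v in((300,405),(300,430),(250,415),(620,430),(398,404),(398,412),(500,412),(680,480),(650,250),(620,310)):
    q=(100+u/2.6,60+v/2.6);X=px(w,*q);print(u,v,(M.T@(X-T)*1e3).round(),X.round(3))
s=arm.get_image("side")
for u,v in((160,230),(230,210),(350,195),(20,270),(130,245),(340,170),(60,215)):
    q=(205+u/7,140+v/7);X=px(s,*q);print("side",u,v,(M.T@(X-T)*1e3).round(),X.round(3))
```

```text
300 405 [ 36. -14. -77.] [0.646 0.073 0.172]
300 430 [ 36. -13. -87.] [0.646 0.072 0.182]
250 415 [ 36. -20. -82.] [0.648 0.079 0.177]
620 430 [ 37.  26. -87.] [0.636 0.035 0.182]
398 404 [ 3. -2. 12.] [0.611 0.071 0.083]
398 412 [ 10.  -2. -10.] [0.617 0.069 0.105]
500 412 [ 36.  12. -81.] [0.639 0.048 0.176]
680 480 [ 35.  30. -97.] [0.633 0.032 0.192]
650 250 [ 48.  54. -13.] [0.639 0.005 0.108]
620 310 [27. 59. 21.] [0.618 0.006 0.074]
side 160 230 [-33. -18. -86.] [0.581 0.096 0.181]
side 230 210 [-37.  15. -88.] [0.568 0.065 0.183]
side 350 195 [-36.  77. -80.] [0.552 0.006 0.174]
side 20 270 [-31. -84. -83.] [0.601 0.159 0.178]
side 130 245 [-31. -31. -81.] [0.586 0.109 0.176]
side 340 170 [-28.  77. -89.] [0.559 0.004 0.184]
side 60 215 [338. 113.  94.] [ 0.901 -0.133  0.001]
```

```bash
python3 -m pendant '[[[0.05,-0.09,0,0,0,0,1],[0,0,0.1,0,0,0,1],[0,0,0.1,0,0,0,1],[0,0,0.1,0,0,0,1],[0,0,0.1,0,0,0,1],[0,0,0,0,0,0,1]]]' && python3 -m pendant '[[[0,0,0.1,0,0,0,1],[0,0,0.1,0,0,0,1],[0,0,0,0,0,0,1]]]'
```

```text
clock: 6.15
position: [0.6099, 0.0725, 0.0776]
ee_rot: [3.11, -0.442, -0.003]
force: [0.4, -1.0, 0.5]
width: 0.007
clock: 6.4
position: [0.6108, 0.0728, 0.0704]
ee_rot: [-3.11, 0.442, -0.0]
force: [-0.4, -0.6, 2.9]
width: 0.005
```

```bash
python3 -m pendant '[[[0,0,0.1,0,0,0,1],[0,0,0.05,0,0,0,1],[0,0,0,0,0,0,1]]]' && python3 -m pendant '[[[0,0,0.07,0,0,0,1],[0,0,0,0,0,0,1],[0,0,0,0,0,0,1]]]'
```

```text
clock: 6.65
position: [0.6109, 0.0728, 0.065]
ee_rot: [-3.11, 0.443, -0.001]
force: [-0.4, -0.5, 5.8]
width: 0.007
clock: 6.9
position: [0.6109, 0.0728, 0.0625]
ee_rot: [-3.11, 0.443, -0.001]
force: [-1.5, -0.8, 5.8]
width: 0.005
```

```bash
python3 -m pendant '[[[0,0,0.05,0,0,0,1],[0,0,0,0,0,0,1],[0,0,0,0,0,0,1]]]' && python3 -m pendant '[[[0,0,0.05,0,0,0,1],[0,0,0,0,0,0,1],[0,0,0,0,0,0,1]]]'
```

```text
clock: 7.15
position: [0.611, 0.0728, 0.0614]
ee_rot: [3.11, -0.443, 0.002]
force: [-3.6, -1.7, 14.2]
width: 0.002
clock: 7.4
position: [0.6111, 0.0728, 0.061]
ee_rot: [3.11, -0.443, 0.003]
force: [-10.7, -3.2, 30.8]
width: 0.007
```

```bash
python3 -m pendant '[[[0,0,-0.3,0,0,0,1],[0,0,-0.5,0,0,0,1],[0,0,-0.5,0,0,0,1],[0,0,-0.5,0,0,0,1],[0,0,-0.4,0,0,0,0.7],[-0.4,0.45,0,0,0,0,0.3],[-0.4,0.45,0,0,0,0,0.3],[-0.4,0.45,0,0,0,0,0.3],[-0.4,0.45,0,0,0,0,0.3],[-0.33,0.45,0,0,0,0,0.3],[0,0,0,0,0,0,0.3],[0,0,0,0,0,0,0.3],[0,0,0,0,0,0,0.3]]]'
python3 - <<'E'
from go import *
need(.5121,.0085,.064,-.2775-np.pi/2)
crop("wrist",100,60,400,285,2.6,"w7.png")
crop("side",205,120,315,205,7,"d7.png")
E
```

```text
clock: 8.48
position: [0.5121, 0.0082, 0.1463]
ee_rot: [-3.11, 0.442, -0.002]
force: [0.6, 0.2, 0.3]
width: 0.606
now [0.5121 0.0082 0.1463] dw mm [  0.    0.3 -82.3]
shift units (old axes) [-0.004 -0.006  2.057] (new axes) [-2.000e-03 -7.000e-03  2.057e+00] turn units [-0.01 -0.01 -0.06]
F [0.6 0.2 0.3] w 0.606 t 8.4833 j7 -2.12
```

View pics/w7.png

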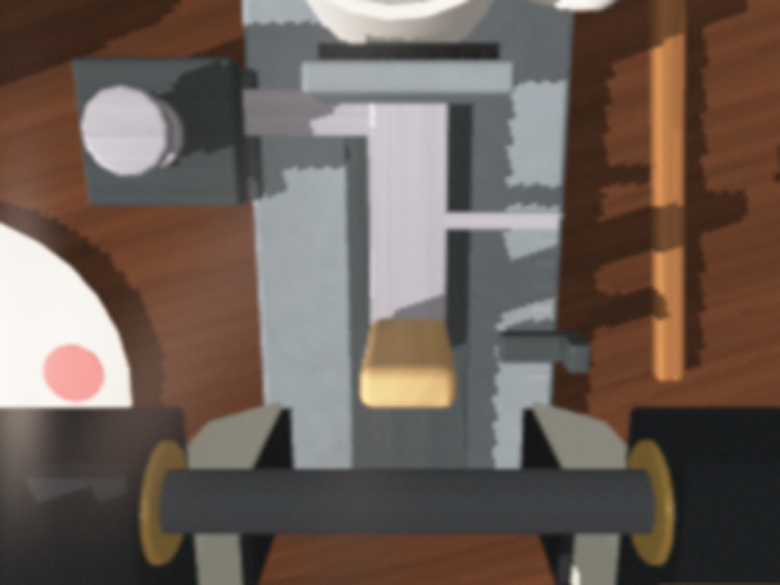

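View pics/d7.png

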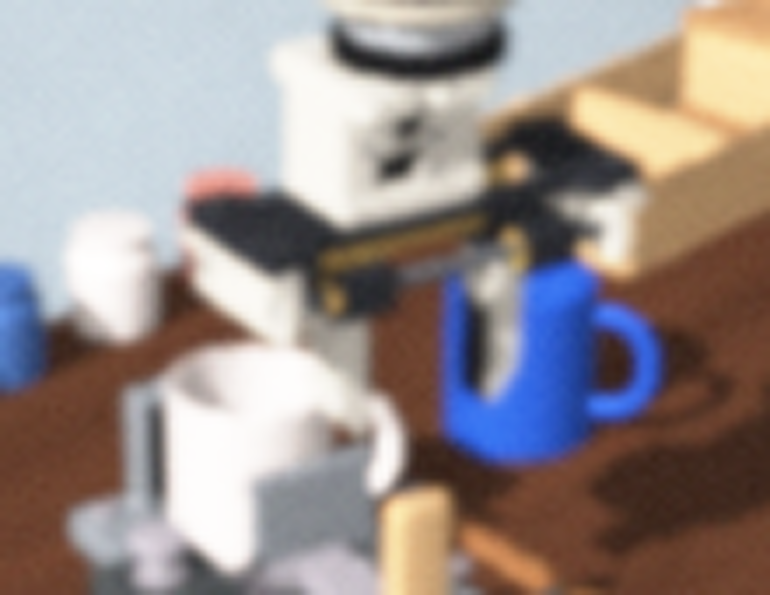

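Run:
```python
from go import *
o=arm.observe();M=Ro.from_rotvec(o["ee_rot"]).as_matrix();T=o["position"]
w=arm.get_image("wrist")
for n,u,v,z in(("handle top",408,388,.110),("top L",362,388,.11),("top R",455,388,.11),("top far",408,370,.11),("top near",408,406,.11),("plunger",124,131,.083),("pointer",505,220,.04),("clip",538,347,.029),("tipL",270,410,None),("tipR",545,410,None)):
    q=((u+.5)/2.6-.5+100,(v+.5)/2.6-.5+60);X=px(w,*q);Y=px(w,*q,z=z) if z else X;print(n,"depth z",X[2].round(4),"world",Y.round(4),"tool mm",(M.T@(Y-T)*1e3).round(1))
```

```text
handle top depth z 0.1103 world [0.512  0.0082 0.11  ] tool mm [-0.2  0.5 36.1]
top L depth z 0.0296 world [0.5159 0.0217 0.11  ] tool mm [ -0.2 -13.5  36.1]
top R depth z 0.3117 world [ 0.508  -0.0056  0.11  ] tool mm [-0.2 14.9 36.1]
top far depth z 0.1093 world [0.5175 0.0066 0.11  ] tool mm [ 5.6  0.5 36.1]
top near depth z 0.0295 world [0.5064 0.0098 0.11  ] tool mm [-6.   0.5 36.1]
plunger depth z 0.0829 world [0.61  0.073 0.083] tool mm [ 76.  -89.   63.2]
pointer depth z 0.0401 world [ 0.5443 -0.0403  0.04  ] tool mm [ 44.3  38.2 106.1]
clip depth z 0.0294 world [ 0.4876 -0.042   0.029 ] tool mm [ -9.7  55.6 117. ]
tipL depth z 0.1553 world [0.5307 0.0372 0.1553] tool mm [  9.8 -32.6  -9.2]
tipR depth z 0.154 world [ 0.5119 -0.026   0.154 ] tool mm [ 9.3 33.4 -7.9]
```

```bash
python3 -m pendant '[[[0,0,0.3,0,0,0,0.3],[0,0,0.3,0,0,0,0.3],[0,0,0.3,0,0,0,0.3],[0,0,0.3,0,0,0,0.3],[0,0,0.3,0,0,0,0.3],[0,0,0.3,0,0,0,0.3],[0,0,0.2,0,0,0,0.3],[0,0,0,0,0,0,0.3],[0,0,0,0,0,0,0.3]]]'
python3 - <<'E'
from go import *
need(.512,.0082,.064,-.2775-np.pi/2)
crop("wrist",100,60,400,285,2.6,"w8.png")
E
```

```text
clock: 9.38
position: [0.5115, 0.0082, 0.0658]
ee_rot: [-3.11, 0.442, 0.001]
force: [-0.0, -0.6, -0.5]
width: 0.698
now [0.5115 0.0082 0.0658] dw mm [ 0.5 -0.  -1.8]
shift units (old axes) [ 0.013 -0.003  0.045] (new axes) [ 0.013 -0.003  0.045] turn units [ 0.    0.01 -0.06]
F [-0.  -0.6 -0.5] w 0.698 t 9.3833 j7 -2.17
```

View pics/w8.png

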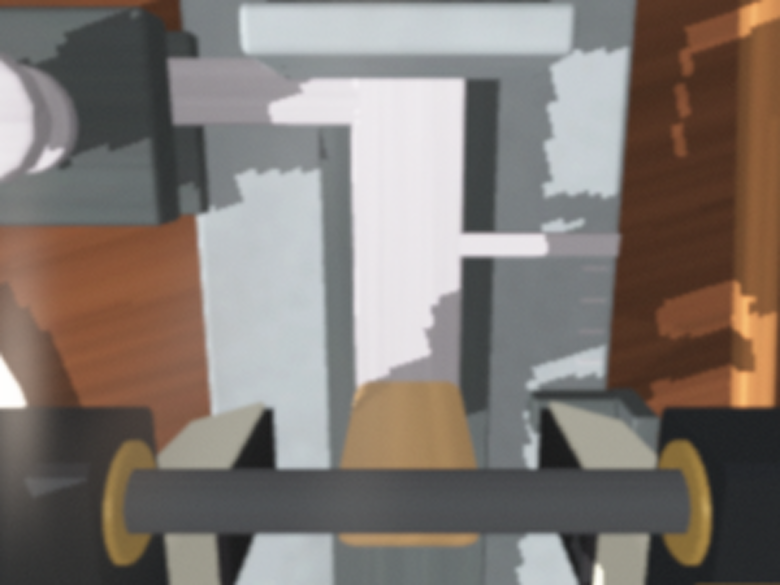

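```bash
python3 -m pendant '[[[0,0,0,0,0,-0.05,1],[0,0,0,0,0,0,1],[0,0,0,0,0,0,1],[0,0,0,0,0,0,1],[0,0,0,0,0,0,1],[0,0,0,0,0,0,1],[0,0,0,0,0,0,1],[0,0,0,0,0,0,1]]]' 45
python3 - <<'E'
from go import *
need(.512,.0082,.064,-.2775-np.pi/2)
crop("wrist",100,60,400,285,2.6,"w9.png")
E
```

```text
clock: 10.1
position: [0.5115, 0.0079, 0.0662]
ee_rot: [3.111, -0.436, 0.0]
force: [-0.3, 0.1, 1.7]
width: 0.324
now [0.5115 0.0079 0.0662] dw mm [ 0.5  0.3 -2.2]
shift units (old axes) [ 0.011 -0.012  0.054] (new axes) [ 0.011 -0.012  0.054] turn units [-0.   -0.   -0.02]
F [-0.3  0.1  1.7] w 0.324 t 10.1 j7 -2.17
```

View pics/w9.png

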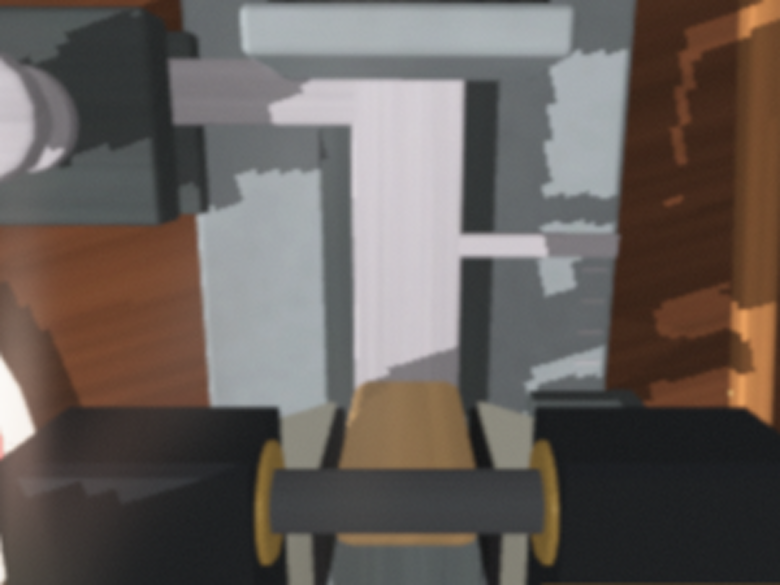

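```bash
python3 -m pendant '[[[0,0,0,0,0,0,1],[0,0,0,0,0,0,1],[0,0,0,0,0,0,1],[-0.05,0,0,0,0,0,1],[-0.1,0,0,0,0,0,1],[-0.1,0,0,0,0,0,1],[0,0,0,0,0,0,1],[0,0,0,0,0,0,1]]]' && python3 -m pendant '[[[-0.1,0,0,0,0,0,1],[-0.15,0,0,0,0,0,1],[-0.15,0,0,0,0,0,1],[-0.15,0,0,0,0,0,1],[-0.15,0,0,0,0,0,1],[-0.1,0,0,0,0,0,1],[0,0,0,0,0,0,1],[0,0,0,0,0,0,1],[0,0,0,0,0,0,1]]]'
python3 - <<'E'
from go import *
crop("wrist",100,60,400,285,2.6,"w10.png")
E
```

```text
clock: 10.82
position: [0.5027, 0.0104, 0.0662]
ee_rot: [-3.111, 0.437, -0.003]
force: [4.7, -2.6, -0.3]
width: 0.325
clock: 11.57
position: [0.4729, 0.0191, 0.0662]
ee_rot: [-3.111, 0.437, -0.005]
force: [7.5, -2.4, -6.8]
width: 0.32
```

View pics/w10.png

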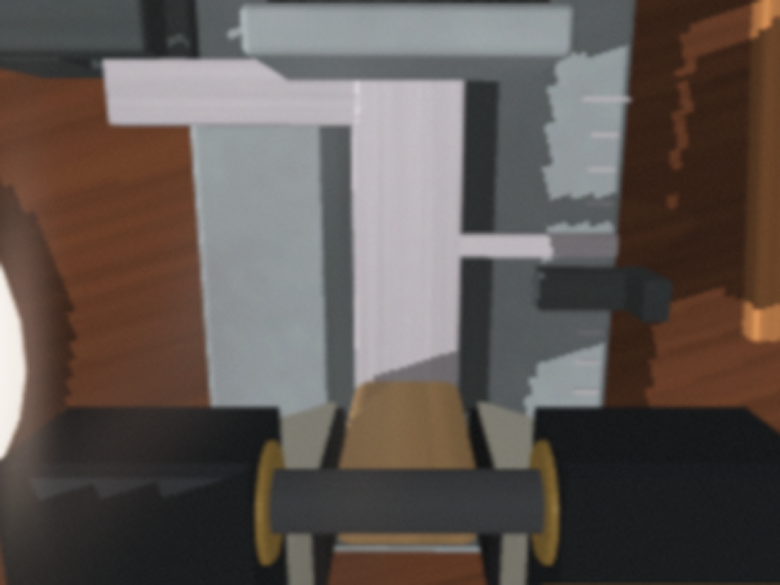

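Run:
```python
from h import *
crop("wrist",300,140,362,186,12,"w11.png")
```

```text
(no output)
```

View pics/w11.png

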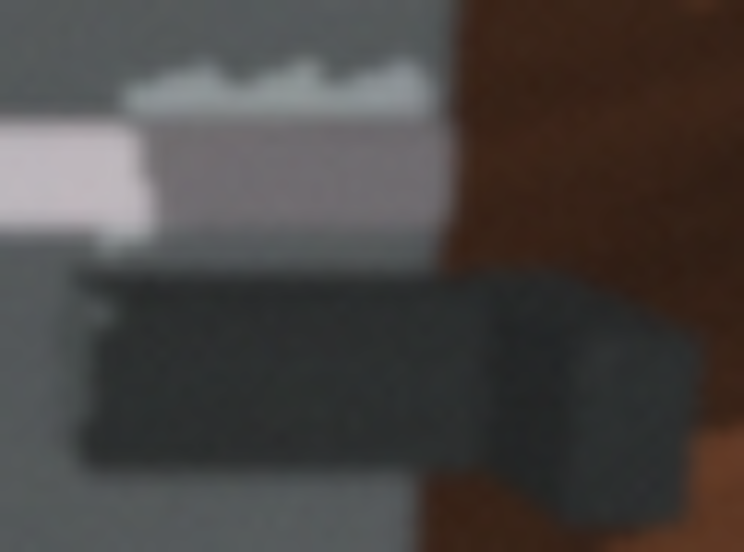

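Run:
```python
from go import *
o=arm.observe();M=Ro.from_rotvec(o["ee_rot"]).as_matrix();T=o["position"]
w=arm.get_image("wrist")
def tx(u,v,z): return ((M.T@(px(w,(u+.5)/12-.5+300,(v+.5)/12-.5+140,z=z)-T))*1e3).round(1)
for n,u,v,z in(("ptr top",300,118,.04),("ptr bot",300,230,.04),("clip top edge",300,280,.029),("clip top edge2",300,297,.029),("clip bot",300,468,.029),("bed-level edge",300,270,.018),("tab",640,335,.044),("tab",640,522,.044)):print(n,tx(u,v,z))
print(o["position"],(M[:,0]@(o["position"]-np.array([.5115,.0079,.0662])))*1e3)
```

```text
ptr top [48.  49.  26.3]
ptr bot [41.3 49.4 26.2]
clip top edge [36.5 52.4 37.2]
clip top edge2 [35.4 52.5 37.2]
clip bot [24.3 53.2 37.2]
bed-level edge [35.4 55.2 48.2]
tab [35.6 68.9 22.2]
tab [24.3 70.  22.2]
[0.472982   0.01908201 0.06615795] -40.10799683042374
```

```bash
python3 -m pendant '[[[-0.1,0,0,0,0,0,1],[-0.1,0,0,0,0,0,1],[-0.1,0,0,0,0,0,1],[-0.055,0,0,0,0,0,1],[0,0,0,0,0,0,1],[0,0,0,0,0,0,1],[0,0,0,0,0,0,1]]]'
python3 - <<'E'
from h import *
crop("wrist",300,140,362,186,12,"w12.png")
crop("wrist",100,60,400,285,2.6,"w13.png")
E
```

```text
clock: 12.3
position: [0.4596, 0.0229, 0.0662]
ee_rot: [-3.11, 0.437, -0.006]
force: [10.6, -2.5, -8.3]
width: 0.326
```

View pics/w12.png

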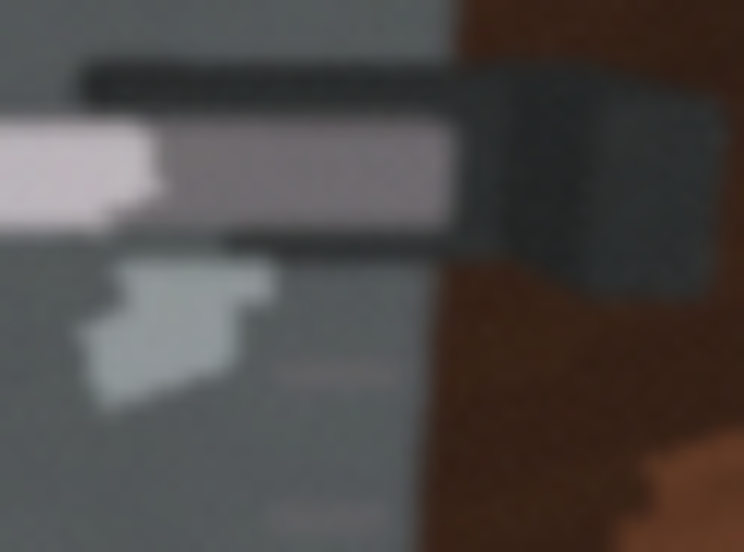

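View pics/w13.png

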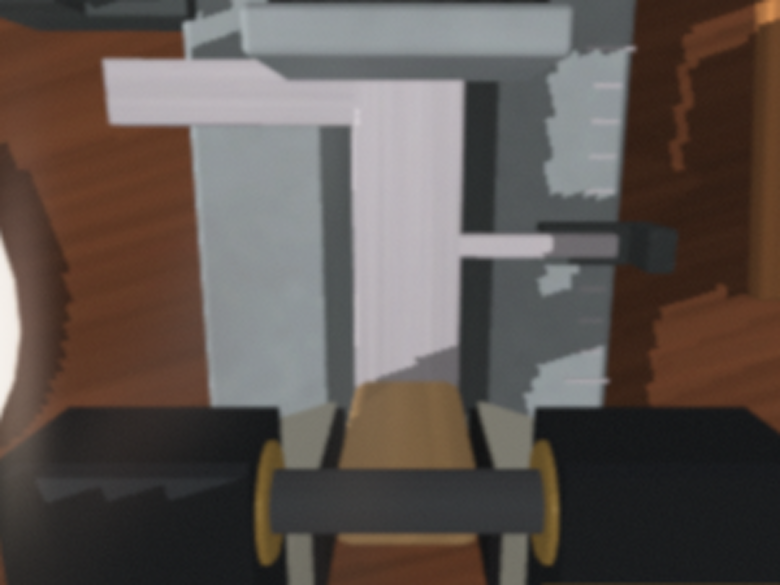

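Run:
```python
from go import *
o=arm.observe();M=Ro.from_rotvec(o["ee_rot"]).as_matrix();T=o["position"]
w=arm.get_image("wrist")
def tx(u,v,z): return ((M.T@(px(w,(u+.5)/12-.5+300,(v+.5)/12-.5+140,z=z)-T))*1e3).round(1)
for n,u,v,z in(("ptr top",300,118,.04),("ptr bot",300,230,.04),("clip top edge (upper)",200,66,.029),("clip bot",330,259,.029),("tab",660,98,.044),("tab",660,298,.044)):print(n,tx(u,v,z))
print(o["position"],(M[:,0]@(o["position"]-np.array([.5115,.0079,.0662])))*1e3,o["force"])
```

```text
ptr top [47.9 49.  26.3]
ptr bot [41.3 49.4 26.3]
clip top edge (upper) [50.  45.3 37.3]
clip bot [37.8 54.3 37.2]
tab [49.5 68.8 22.3]
tab [37.8 69.9 22.2]
[0.45970299 0.02292767 0.06617642] -53.9324410253772 [ 9.08312683 -1.81974794 -8.24548128]
```

```bash
python3 -m pendant '[[[-0.02,0,0,0,0,0,1],[0,0,0,0,0,0,1],[0,0,0,0,0,0,1],[0,0,0,0,0,0,1],[0,0,0,0,0,0,1],[0,0,0,0,0,0,1]]]'
python3 - <<'E'
from h import *
crop("wrist",300,140,362,186,12,"w14.png")
crop("side",205,120,315,245,6,"d14.png")
o=arm.observe();print(o["position"],np.abs(o["dq"]).max())
E
```

```text
clock: 12.95
position: [0.4589, 0.0232, 0.0662]
ee_rot: [-3.11, 0.437, -0.006]
force: [10.2, -2.8, -7.9]
width: 0.328
[0.45894802 0.02314211 0.06616855] 0.0017462788337194086
```

View pics/w14.png

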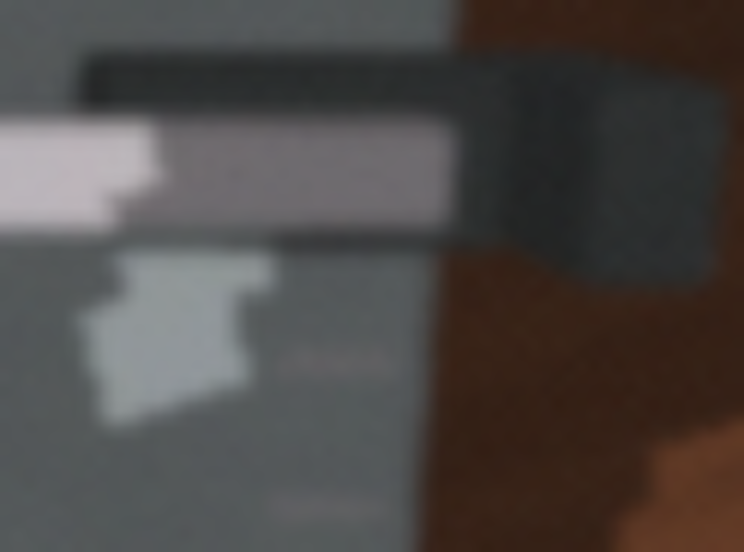

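View pics/d14.png

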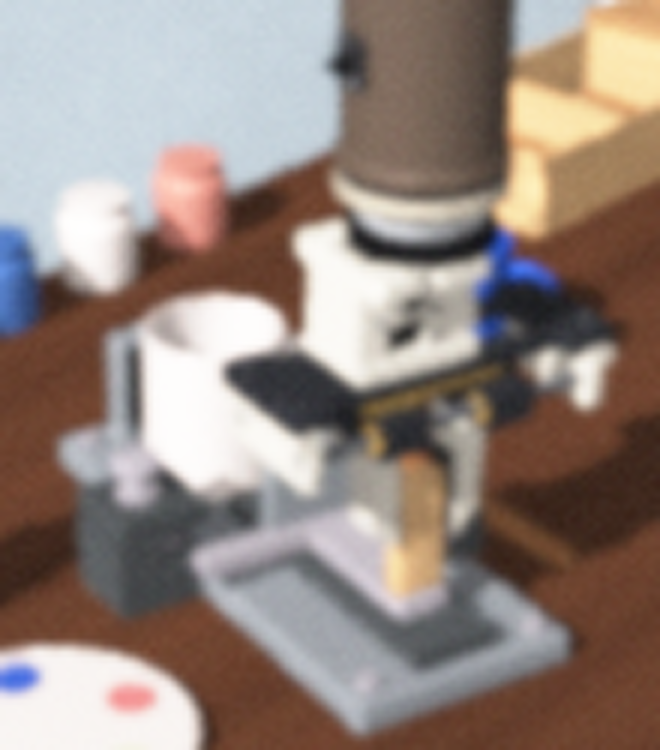

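```bash
python3 -m pendant '[[[0,0,0,0,0,0,1],[0,0,0,0,0,0,1],[0,0,0,0,0,0,1]]]'; python3 -c "
from cell import arm
print(arm.sign_off())"
```

```text
clock: 13.3
position: [0.4589, 0.0231, 0.0662]
ee_rot: [-3.11, 0.437, -0.006]
force: [9.6, -3.4, -7.7]
width: 0.321
the job is handed in; nothing more can be done
None
```

The job is done and handed in at 13.3 s. I pressed the plunger to its stop, let it spring back, then pulled the handle out about 54.7 mm. It ended held at the mark with a 45 N grip.

**Plunger:** it met the firm stop with 31 N on the tool, against about 8.5 N for the spring. It was seen back up afterwards, and the handle then slid well past the catch.

**Pointer and mark:** in the last wrist picture the pointer was over the middle of the clip, with about 0.1 mm between the two measured centres. Expect a real uncertainty of up to about 1 mm. The arm was at rest, with about 10 N of spring force and the opening steady at 30 mm, the handle's width, so it did not slip.

**Mug and other objects:** the clamp mug stands in place in the last side picture. I gave no other object a final check one by one, but the arm touched only the plunger and the handle.

**Checks that disagreed:**
- The fingertips appeared, and made contact, about 29 mm further back along the tool than the stated 22 mm ahead of the TCP. My first push therefore stopped in the air above the plunger. I corrected all later heights with what the cameras showed.
- My first wrist estimate of the clamp was 4–5 mm off from the scene and side views, so I measured it again.
- Successive readings of the mark gave pulls of 53.2, 54.0 and 54.7 mm. I used the last and closest one.

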